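# Hook the yellow bracket into the slotted upright and lock it

## Robot

A 7-joint arm with a two-finger parallel gripper is mounted at the origin on the work surface; the furniture and walls round the work are solid. World frame = base frame: x ahead of the robot, y to its left, z up, the work surface at z = 0. Lengths are in m, angles in rad, forces in N, time in s.
With the tool pointing down it reaches from about 0.425 to 0.825 m from the base axis. Payload 3.6 kg.
Tool frame: the origin (TCP) lies at the very end of the fingers, on their centre line; the grasp point (between the pads) lies grip_depth behind it (grip_depth is the distance from the TCP to the grasp point, in m); z points along the fingers, y is the line along which they close (so a half turn about z gives the same grasp; the last joint's range is limited). The gripper opens to 93 mm and grips with 3 to 60 N. Pads are 15 mm wide; open, the fingers measure 128 mm over their backs; the gripper's body (75 mm by 188 mm) begins 65 mm behind the grasp point.
Start: joints at [-1.165, 0.615, -0.013, 1.423, 0.008, 1.103, -0.04], TCP at [0.272, 0.59, 0.219] pointing down, gripper open.
Joint ranges: [-3.12, 3.12], [-0.3, 2.06], [-1.34, 1.32], [0.26, 2.42], [-1.36, 4.5], [0.01, 1.98], [-2.84, 2.84]. Speed limits (rad/s): [2.79, 2.79, 3.14, 3.14, 3.14, 3.14, 3.14].

## Interface

Orientations are given as a unit quaternion [x, y, z, w].
In Python, from workcell import * gives the robot as it stands.
- The arm moves only by the tool play_rows, never from a script. Its argument "moves" is one flat list of numbers, 7 for each row, row after row: the shift along the tool's x, y, z as a fraction of full scale, then the turn, a rotation vector about the tool's x, y, z as a fraction of full scale, then the closure, from 0 (fully open) to 1 (shut). A call has 1 to 12 rows; each row is the pose to reach, as a shift and turn from the pose commanded when the call began, along the tool's axes at that moment, turning the shorter way round; what a row does not reach only later rows make up. Full scale, the value 1, is 0.4 m for a shift and pi rad for a turn. A row lasts 1/8 s, in which the tool goes at most 62.5 mm and 10.7 degrees, less where a joint would pass 70% of its speed; a pose out of reach is approached as far as the arm can. A call with a number of a shift or a turn outside -1 to 1 is refused whole. A call with a gripper value outside its range is refused whole. The fingers move at their own pace and stop on an object; the grip force is fixed at half the most. Time passes only in rows, so rows that repeat a pose let the fingers close. It gives the time, the measured TCP pose, the force, the opening and the grip force at its end, in the units of the state.
- sense(): the state, without advancing time (a new reading comes with each control period).
- snapshot(name): name is "scene" or "top"; returns the picture (400x640x3 uint8, red, green, blue); there is no depth.
- camera_model(name): a dict with "K" (3x3 intrinsics, pixels), "R" (3x3) and "t" (3): a world point X has camera coordinates R X + t. Camera axes: x right, y down, z forward; pixel columns grow to the right and rows downward; lengths in m; the calibration is good to about 2 mm. A picture is of the moment at which its call begins. camera_model takes no time and is no camera call.
- finish_job(): hands the job in; it is judged then, once.
The state is a dict: "time": time; "joint_pos": joint angles; "joint_vel": joint speeds; "tau": joint torques, N m; "tool_pos": TCP position; "eef_rot": TCP orientation; "force": force on the tool from outside, world axes, zero at the start; "wrist_torque": the same for the moment, N m; "finger_gap": finger opening in m; "finger_force": force on a finger pad.
Only numpy, scipy, OpenCV 4.12 (cv2) and the standard library are available. Lean on these libraries where they do the work, as an engineer would, in place of code of your own. Each camera call takes 0.05 s, during which the arm holds its last target. There are 200 camera calls.

## Task

Mount the yellow bracket on the grey slotted upright: feel for the upper two slots with its two claws and slip them in until the back plate meets the face, then press it down past the two spring catches until it stands solidly on the slots' lower edges, which pushes the red tongue down, and let go of it. Never force it: pushing with more than about 20 N bends the claws. Leave the solder reel, spring clamp and screw dish where they lie.

Things in the scene. Friction and masses are not known exactly. Their poses are not given: they have to be found in the camera images.
- bracket_grip (a point): middle of the arm of the loose yellow bracket (0.2 to 0.33 kg), which stands on the table upright, as it will be mounted. 21 mm above the bracket's underside; x points to the claws, z up. The arm is a bar 18 mm wide (y), from 6 to 36 mm above the underside, free to grasp from 54 mm behind to 44 mm ahead of this point. The back plate's outer face is 50 mm ahead (+x).
- bracket_claw (a point): underside of the lower claw's neck, at its root on the outer face of the back plate (22 mm wide, 6 thick, 72 high); axes as bracket_grip, 24 mm above the underside. Two claws 5 mm wide stand out 11 mm (+x), the second 34 mm higher: a neck 8 mm high and, at its end, a hook hanging 12 mm below it, 20 mm in all; gap behind the hook 5.4 mm. A ramp on each plate edge.
- bracket_stop (a point): outer face of the stop plate that ends the bracket's arm, 62 mm behind bracket_grip; the plate is 36 mm wide, 8 mm thick, 48 mm high; this point is half-way up
- upright: dark post, 60 mm wide, 26 deep, fixed to the table, with a grey slotted strip (52 mm wide) as its front face. Origin at the foot, on the centre line of the face; x points into the face (the bracket comes from -x), z up. The strip is clamped up to 5 mm above or below its nominal height; this pose does not show it. Nominal top 126 mm; a foot plate reaches 22 mm ahead of the face.
- seat (a point): where bracket_grip lies when home, if the strip is at nominal height: 50 mm in front of the face, 56 mm above the upright's origin; axes as the upright and the mounted bracket. Really home is up to 5 mm higher or lower: feel for it. Claws enter 12 to 14.4 mm above home, within 0.9 mm sideways; claw tips meet the strip 11 mm short, the plate meets the face at 0. Home is a solid stop.
- tongue (a joint): small red tongue on the strip, left of the slots (+y), sticking up under the back plate: 0 when up, pushed down (about 0.003 m) when the bracket is home; a weak spring lifts it. The strip: 4 mm thick, three slots 6.8 mm wide, 22.4 high, at 34 mm pitch, lower edges nominally 24, 58, 92 mm above the upright's origin. The upper two take the claws. Enamel is slippery.
- solder_reel: green reel of solder wire, 62 mm across, 52 mm high, standing; bystander; origin centre of its underside
- spring_clamp: orange spring clamp, 67x110x25 mm, lying; bystander; origin centre of its underside
- screw_dish: round steel dish with screws, 109 mm across, 17 mm high; bystander; origin centre of its underside
- post_top (a point): centre of the face's plane at the height of the post's top, 118 mm above the upright's origin. Beside the upper slots, nominally 75 mm above the origin, two sprung brass balls in dark housings (9 mm deep) stick out at 17 mm from the centre line: pressing the bracket's ramps past them takes about 5 to 10 N, felt from 8 to 1.5 mm above home; its weight alone does not do it.

How it is judged:
On the way:
1. the claws are in the upper two slots, the bracket still above home (red tongue up) (x of bracket_grip in the frame of seat above -0.004 m and z of bracket_grip in the frame of seat between 0.001 and 0.022 m and value of joint tongue below 0.001 m and horizontal distance between bracket_grip and seat below 0.008 m), for 0.05 s.
At the end, for the whole second after the job is handed in: Bracket on the upright by both claws in the upper two slots, pressed home: red tongue down by over 1.5 mm, bracket_grip within 8 mm of seat in plan and 9 mm above to 11 mm below it, back plate within 4 mm of the face, within 0.09 rad of the upright's direction, tilted under 0.07 rad, at rest (value of joint tongue above 0.0015 m and x of bracket_grip in the frame of seat above -0.004 m and z of bracket_grip in the frame of seat between -0.011 and 0.009 m and horizontal distance between bracket_grip and seat below 0.008 m and angle between the x axis of bracket_grip and the x axis of seat, either way round below 0.09 rad and angle between bracket_grip's own z axis and vertical below 0.07 rad and linear speed of bracket below 0.02 m/s); the robot touches nothing.
It fails at once if bracket forced: all contact forces between it and the upright add up to over 100 N, as when its arm is pushed with well over 20 N (contact force between bracket and upright above 100 N).
It fails at once if a bystander (reel, clamp, dish) moved by more than 20 mm (distance of any of solder_reel, spring_clamp, screw_dish from where it was at the start of the episode above 0.02 m).
It also fails if it takes over 72 s, if anything falls off the work surface, if the arm or the gripper's body presses on something with over 40 N, if the wrist force passes 120 N, or if a joint passes its speed limit or range.

## Working session

There is one attempt and no reset: what is moved stays moved. The work goes in short steps, Python scripts to look and compute and a tool call to move; the robot and the scene stay as the last step left them, time stands still between calls to the robot, and variables do not carry over. Pictures are saved under pics/ and viewed, at most 10 in all, crops included, and the job is handed in when it is done.

Besides the shell and the picture viewer there is one more tool, called after "Emit:" by a JSON object that holds its "name" and its "arguments", one argument or row to a line. play_rows: Moves the arm, as the interface text tells. Shift numbers are shares of 0.4 m and turn numbers shares of pi rad, none past 1 either way. Its arguments: {"type":"object","properties":{"moves":{"type":"array"}},"required":["moves"]}

```bash
mkdir -p pics; ls; python3 - <<'E'
from workcell import *
import cv2,numpy as np
s=sense();print({k:np.round(v,3).tolist() for k,v in s.items()})
for n in("scene","top"):
    cv2.imwrite(f"pics/{n}0.png",snapshot(n)[:,:,::-1]); m=camera_model(n)
    R=np.array(m["R"]);t=np.array(m["t"]);print(n,np.round(m["K"],1).tolist(),np.round(R,3).tolist(),np.round(-R.T@t,3))
E
```

```text
pics
{'time': 0.0, 'joint_pos': [-1.165, 0.616, -0.013, 1.425, 0.008, 1.103, -0.04], 'joint_vel': [-0.002, -0.001, 0.0, -0.001, -0.0, 0.0, 0.001], 'tau': [-0.0, -45.892, 0.209, -16.575, -0.061, 0.02, 0.0], 'tool_pos': [0.272, 0.59, 0.217], 'eef_rot': [0.214, 0.977, -0.001, -0.0], 'force': [-0.44, 0.408, 0.065], 'wrist_torque': [-0.007, 0.021, 0.075], 'finger_force': 0.0, 'finger_gap': 0.093}
scene [[444.9, 0.0, 319.5], [0.0, 444.9, 197.9], [0.0, 0.0, 1.0]] [[0.9, -0.435, 0.01], [-0.315, -0.667, -0.675], [0.3, 0.604, -0.738]] [ 0.21  -0.645  0.782]
top [[423.1, 0.0, 323.2], [0.0, 423.1, 204.4], [0.0, 0.0, 1.0]] [[0.017, -1.0, 0.008], [-0.991, -0.018, -0.132], [0.132, -0.006, -0.991]] [ 0.309 -0.118  1.122]
```

View pics/scene0.png

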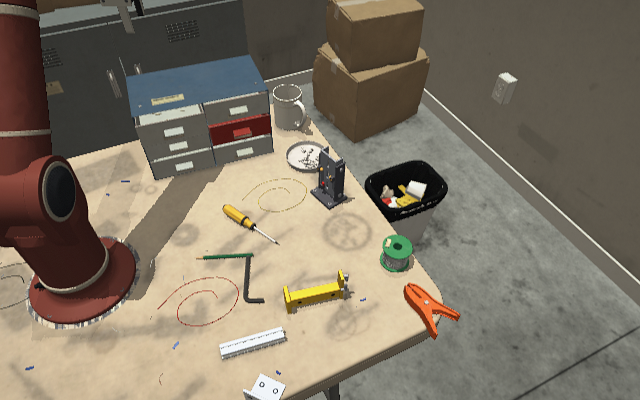

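View pics/top0.png

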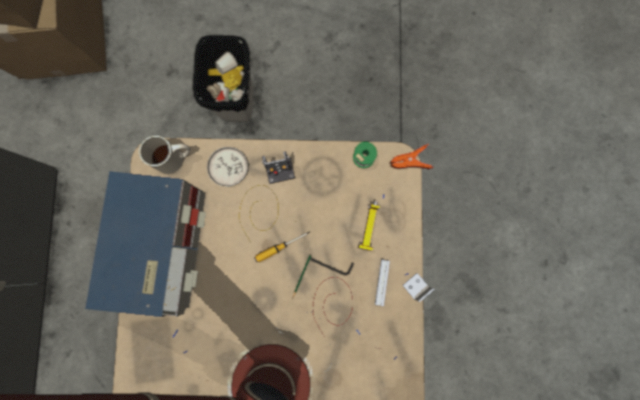

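Scene view: bracket at about (316,292), upright at (328,180). Top view: bracket at (369,225) with its stop plate nearer the robot, upright at (278,167). Next I'll enlarge both.

```bash
python3 - <<'E'
import cv2,numpy as np
s=cv2.imread("pics/scene0.png");t=cv2.imread("pics/top0.png")
def c(i,x,y): return cv2.resize(i[y:y+75,x:x+100],(400,300),interpolation=cv2.INTER_CUBIC)
cv2.imwrite("pics/c0.png",np.vstack([np.hstack([c(s,270,255),c(s,280,140)]),np.hstack([c(t,320,185),c(t,228,130)])]))
E
```

```text
(no output)
```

View pics/c0.png

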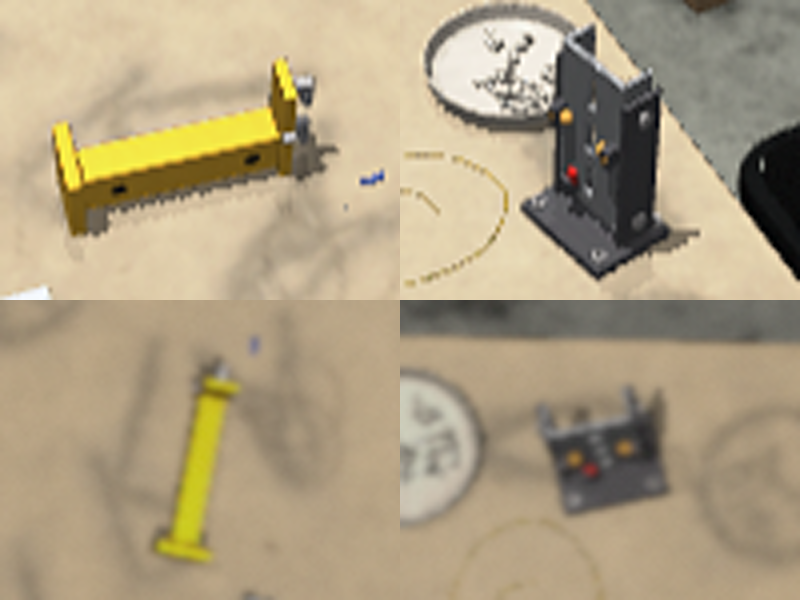

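Crops: the bracket is clear in both views, with the claws at its far (+x) end. On the upright I can see two brass balls, the red tongue on the +y side, and the foot plate corners. I'll measure these now.

```bash
cat > h.py <<'E'
from workcell import *
import cv2,numpy as np
def ray(n,uv):
    m=camera_model(n);K,R,t=(np.array(m[k]) for k in "KRt")
    return -R.T@t, R.T@np.linalg.inv(K)@np.array([uv[0],uv[1],1.])
def onz(n,uv,z):
    o,d=ray(n,uv);return o+d*(z-o[2])/d[2]
def tri(a,b):
    (o,d),(p,e)=ray("scene",a),ray("top",b)
    x=np.linalg.lstsq(np.c_[d,-e],p-o,rcond=None)[0];q,r=o+d*x[0],p+e*x[1]
    return (q+r)/2,np.linalg.norm(q-r)
def proj(n,X):
    m=camera_model(n);K,R,t=(np.array(m[k]) for k in "KRt");c=K@(R@np.array(X)+t);return c[:2]/c[2]
def hsv(im): return cv2.cvtColor(im,cv2.COLOR_BGR2HSV).astype(int)
def blobs(im,box,hlo,hhi,smin,vmin,amin=3):
    x,y,w,h=box;H=hsv(im[y:y+h,x:x+w]);M=((H[...,0]>=hlo)&(H[...,0]<=hhi)&(H[...,1]>smin)&(H[...,2]>vmin)).astype(np.uint8)
    n,l,st,c=cv2.connectedComponentsWithStats(M)
    return [(c[i]+[x,y],int(st[i,4])) for i in range(1,n) if st[i,4]>=amin]
E
python3 - <<'E'
from h import *
s=cv2.imread("pics/scene0.png");t=cv2.imread("pics/top0.png")
S=(300,140,60,70);T=(255,140,50,45)
for nm,a in(("ball",(8,22,150,110)),("red",None)):
    for im,b,k in((s,S,"s"),(t,T,"t")):
        r=blobs(im,b,*(a or (0,7,120,60)),amin=2)
        print(nm,k,[(np.round(c,2).tolist(),n) for c,n in r])
# bracket arm in top view
H=hsv(t)[185:260,330:400];M=((H[...,0]>=22)&(H[...,0]<=35)&(H[...,1]>150)&(H[...,2]>120))
v,u=np.nonzero(M);u=u+330;v=v+185
print("rows",[(int(r),int(u[v==r].min()),int(u[v==r].max()),int(t[r,u[v==r]].max(axis=1).mean())) for r in sorted(set(v))][::3])
sel=(v>212)&(v<238);P=np.array([onz("top",(a,b),.036) for a,b in zip(u[sel],v[sel])])[:,:2]
c=P.mean(0);d=np.linalg.svd(P-c)[2][0];d*=np.sign(d[0]);print("arm",c,d,np.degrees(np.arctan2(d[1],d[0])))
# foot plate dark mask
print(hsv(t)[150:190:3,262:300:4].tolist()[6])
E
```

```text
ball s [([321.0, 169.0], 9), ([329.0, 176.5], 2)]
ball t [([271.5, 169.5], 4)]
red s [([322.5, 183.0], 8)]
red t [([275.0, 172.0], 7)]
rows [(204, 372, 372, 145), (207, 371, 378, 149), (210, 369, 375, 184), (213, 369, 375, 194), (216, 368, 374, 193), (219, 368, 373, 197), (222, 367, 373, 194), (225, 366, 372, 195), (228, 366, 372, 195), (231, 365, 371, 193), (234, 364, 370, 193), (237, 364, 370, 194), (240, 363, 369, 194), (243, 362, 369, 185), (246, 359, 369, 181), (249, 366, 371, 173)]
arm [ 0.40287956 -0.24352251] [ 0.97566482 -0.21926733] -12.666003327837203
[[18, 66, 171], [20, 40, 76], [18, 113, 104], [6, 21, 61], [30, 3, 93], [15, 89, 89], [13, 60, 76], [45, 11, 45], [18, 69, 148], [18, 72, 163]]
```

```bash
python3 - <<'E'
from h import *
s=cv2.imread("pics/scene0.png");t=cv2.imread("pics/top0.png")
def c(i,x,y): return cv2.resize(i[y:y+75,x:x+50],(400,600),interpolation=cv2.INTER_LINEAR)
cv2.imwrite("pics/c1.png",np.hstack([c(s,305,142),c(t,255,130)]))
rows=[]
H=hsv(t)
for r in range(212,240):
    w=np.clip(H[r,355:385,1]-90.,0,None)*((H[r,355:385,0]>=20)&(H[r,355:385,0]<=36));rows.append(onz("top",((w*np.arange(355,385)).sum()/w.sum(),r),.036)[:2])
rows=np.array(rows);p=np.polyfit(rows[:,0],rows[:,1],1);print("arm line y=",p,np.degrees(np.arctan(p[0])),"x range",rows[[0,-1],0], "resid",np.std(rows[:,1]-np.polyval(p,rows[:,0])))
print("balls", tri((329,176.5),(284.2,167)), tri((321,169),(271.5,169.5)), "red",tri((322.5,183),(275,172)))
# bracket ends: back plate top inner edge / stop plate outer
print("stop top outer", onz("top",(365.5,248.8),.048), onz("top",(365.5,248.8),.0))
E
```

```text
arm line y= [-0.19833394 -0.16371131] -11.218116427827187 x range [0.43676292 0.36686663] resid 0.00011100187077974054
balls (array([ 0.54040708, -0.02462752,  0.084975  ]), np.float64(0.0002160063561180987)) (array([0.53492416, 0.0068919 , 0.08257511]), np.float64(0.0021818802900764062)) red (array([0.53753189, 0.00272689, 0.04002131]), np.float64(0.0019290728830426416))
stop top outer [ 0.34147175 -0.23264377  0.048     ] [ 0.34291015 -0.23777694  0.        ]
```

View pics/c1.png

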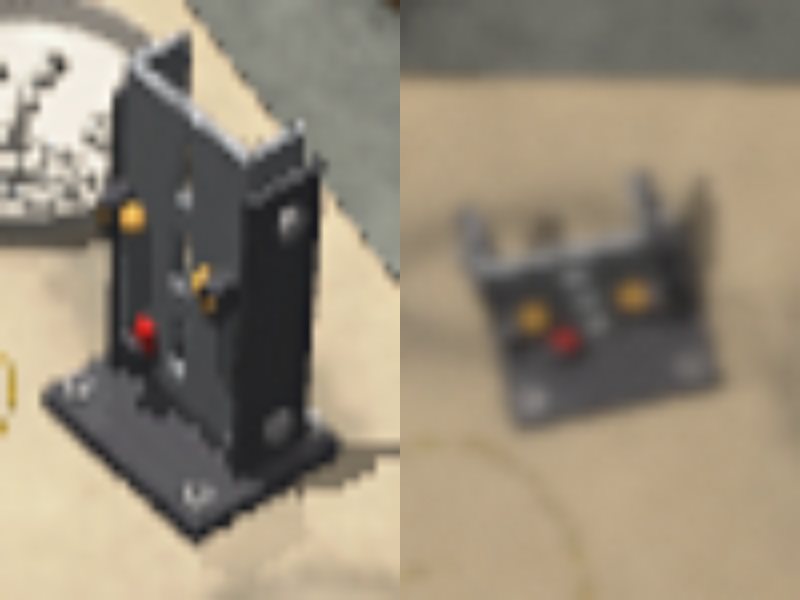

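Zoomed upright: scene view has the balls at about (321,169) and (330,177), red tongue (322.5,183), and foot-plate front corners near (310,192), (329,209) and (346,198). In the top view the balls are at (271.5,169.5) and (284,167). I'll fit the edges sub-pixel to get the yaw.

```bash
cat >> h.py <<'E'
def cross(g,u,v0,v1,lev):
    "first sub-pixel crossing of level going from v0 to v1 (dark->bright) in column u"
    st=1 if v1>v0 else -1
    for v in range(v0,v1,st):
        a,b=g[v,u],g[v+st,u]
        if a<lev<=b: return v+st*(lev-a)/(b-a)
def wc(im,c,hlo,hhi,r=3):
    x,y=c;P=im[y-r:y+r+1,x-r:x+r+1];H=hsv(P);w=np.clip(H[...,1]-70.,0,None)*H[...,2]*((H[...,0]>=hlo)&(H[...,0]<=hhi))
    if hlo==0: w=np.clip(H[...,1]-70.,0,None)*((H[...,0]<=6)|(H[...,0]>172))
    Y,X=np.mgrid[y-r:y+r+1,x-r:x+r+1];return np.array([(w*X).sum(),(w*Y).sum()])/w.sum()
E
python3 - <<'E'
from h import *
s=cv2.imread("pics/scene0.png");t=cv2.imread("pics/top0.png")
gs=cv2.cvtColor(s,6).astype(float);gt=cv2.cvtColor(t,6).astype(float)
def fit(n,pts,z):
    P=np.array([onz(n,p,z)[:2] for p in pts]);c=P.mean(0);d=np.linalg.svd(P-c)[2][0];d*=np.sign(d[1])
    e=(P-c)@[d[1],-d[0]];k=abs(e)<.002;P=P[k];c=P.mean(0);d=np.linalg.svd(P-c)[2][0];d*=np.sign(d[1])
    print(n,"c",c.round(4),"yaw",np.degrees(np.arctan2(-d[0],d[1])).round(2),"len",np.ptp((P-c)@d).round(4),"rms",np.std((P-c)@[d[1],-d[0]]).round(5),len(P))
fit("top",[(u,v) for u in range(271,294) if (v:=cross(gt,u,176,190,110))],.006)
fit("scene",[(u,v) for u in range(312,328) if (v:=cross(gs,u,190,212,110))],.003)
# right edge of foot plate in scene (x direction)
fit("scene",[(u,v) for u in range(331,346) if (v:=cross(gs,u,196,212,110))],.003)
b1=tri(wc(s,(321,169),8,25),wc(t,(271,169),8,25));b2=tri(wc(s,(330,177),8,25),wc(t,(284,167),8,25));r=tri(wc(s,(322,183),0,6),wc(t,(275,172),0,6))
print(b1,b2,r); d=b1[0]-b2[0];print("sep",np.linalg.norm(d),np.degrees(np.arctan2(-d[0],d[1])))
E
```

```text
top c [ 0.5232 -0.0247] yaw 13.58 len 0.0356 rms 0.00014 14
scene c [ 0.5222 -0.0158] yaw 13.44 len 0.0564 rms 0.00022 16
scene c [ 0.5609 -0.0427] yaw -81.82 len 0.032 rms 0.00049 11
(array([0.53504437, 0.00726736, 0.08341598]), np.float64(0.0017683214109727261)) (array([ 0.54295832, -0.0226444 ,  0.07999895]), np.float64(0.0008909493719831549)) (array([0.53779017, 0.00248736, 0.03972678]), np.float64(0.0018211461382616019))
sep 0.03112908990380241 14.819569473941785
```

```bash
python3 - <<'E'
from h import *
n=np.array([.9724,.2334,0]);m=np.array([-.2334,.9724,0])
for a,b in(((327.6,166.5),(276,163.25)),((326.75,176.9),(277.4,166.6)),((326.75,187.1),(279.25,169.75))):
    p,e=tri(a,b);print(p.round(4),e.round(4),"n",(p@n).round(4),"m",(p@m).round(4))
t=cv2.imread("pics/top0.png");s=cv2.imread("pics/scene0.png")
a=[onz("top",p,.006)@m for p in((269.5,183.3),(294.7,177.4))];b=[onz("scene",p,.003)@m for p in((310.1,191.9),(329.1,209.3))]
print(np.round(a,4),np.mean(a),np.round(b,4),np.mean(b))
# post width at top in top view (row profile) & strip
for r in(164,166): print(cv2.cvtColor(t,6)[r,258:300].tolist())
E
```

```text
[ 0.5467 -0.005   0.0962] 0.0004 n 0.5305 m -0.1325
[ 0.5453 -0.0053  0.0644] 0.0005 n 0.529 m -0.1325
[ 0.5446 -0.0072  0.0327] 0.0005 n 0.5279 m -0.1341
[-0.0997 -0.1689] -0.13429329130927203 [-0.1    -0.1709] -0.13548133753753785
[157, 161, 160, 156, 145, 128, 110, 101, 98, 97, 94, 85, 71, 65, 62, 65, 71, 92, 107, 103, 84, 66, 58, 57, 60, 68, 68, 67, 62, 56, 48, 49, 54, 63, 85, 117, 142, 157, 161, 164, 164, 166]
[159, 161, 160, 160, 157, 144, 115, 78, 58, 57, 57, 58, 58, 58, 59, 59, 59, 68, 79, 85, 85, 78, 66, 69, 90, 112, 119, 107, 88, 70, 50, 41, 45, 54, 78, 113, 138, 148, 151, 153, 154, 157]
```

```bash
cat >> h.py <<'E'
from scipy.spatial.transform import Rotation as Ro
def frac(base_pos,base_q,tgts):
    "tgts: (x,y,z,yaw of tool y in deg); tool down"
    R0=Ro.from_quat(base_q)
    for x,y,z,a in tgts:
        a=np.radians(a);yt=np.array([np.cos(a),np.sin(a),0]);zt=np.array([0,0,-1.]);R=Ro.from_matrix(np.c_[np.cross(yt,zt),yt,zt])
        d=R0.inv().apply(np.array([x,y,z])-base_pos)/.4;r=(R0.inv()*R).as_rotvec()/np.pi
        print(np.round(d,4).tolist()+np.round(r,4).tolist())
E
python3 - <<'E'
from h import *
s=sense()
frac([.272,.59,.219],s["eef_rot"],[(.272,.59,.42,65.3),(.46,.40,.42,70),(.58,.155,.4,75),(.54,-.1,.35,78.8),(.403,-.244,.2,78.8)])
E
```

```text
[-0.0, -0.0011, -0.5025, -0.0007, 0.0, -0.0002]
[-0.6257, -0.2359, -0.5019, -0.0007, -0.0, -0.0263]
[-1.1544, -0.6665, -0.4509, -0.0007, -0.0, -0.0541]
[-1.3303, -1.2871, -0.3245, -0.0007, -0.0001, -0.0752]
[-1.1699, -1.7565, 0.0515, -0.0007, -0.0001, -0.0752]
```

Emit:
{"name": "play_rows", "arguments": {
  "moves": [0, 0, -0.25, 0, 0, 0, 0, 0, 0, -0.5, 0, 0, 0, 0, 0, 0, -0.5, 0, 0, 0, 0, 0, 0, -0.5, 0, 0, 0, 0, -0.16, -0.06, -0.5, 0, 0, -0.007, 0, -0.31, -0.12, -0.5, 0, 0, -0.014, 0, -0.47, -0.18, -0.5, 0, 0, -0.02, 0, -0.63, -0.24, -0.5, 0, 0, -0.026, 0, -0.78, -0.35, -0.48, 0, 0, -0.035, 0, -0.9, -0.45, -0.47, 0, 0, -0.045, 0, -1.0, -0.58, -0.45, 0, 0, -0.054, 0, -1.0, -0.58, -0.45, 0, 0, -0.054, 0]
}}

```text
time: 1.6
tool_pos: [0.5389, 0.2074, 0.3968]
eef_rot: [0.133, 0.991, -0.002, -0.001]
force: [-1.0, 0.9, 1.1]
finger_gap: 0.0929
finger_force: 0.0
```

```bash
python3 - <<'E'
from h import *
s=sense();print(s["joint_pos"],s["tool_pos"])
frac([.538,.212,.399],s["eef_rot"],[(.545,.05,.36,78.8),(.51,-.1,.3,78.8),(.403,-.244,.2,78.8),(.403,-.244,.1,78.8)])
E
```

```text
[-0.43714717  0.38994922  0.04952629  1.31413968 -0.01688401  1.44172745
  0.91398861] [0.5388886  0.20737389 0.39679526]
[-0.1242, -0.3856, 0.0988, -0.0012, -0.0006, -0.023]
[-0.1393, -0.7697, 0.2503, -0.0012, -0.0006, -0.023]
[0.0231, -1.1867, 0.5022, -0.0012, -0.0006, -0.023]
[0.0226, -1.1857, 0.7522, -0.0012, -0.0006, -0.023]
```

Emit:
{"name": "play_rows", "arguments": {
  "moves": [-0.06, -0.13, 0.03, -0.0012, -0.0006, -0.01, 0, -0.1, -0.26, 0.06, -0.0012, -0.0006, -0.023, 0, -0.125, -0.38, 0.1, -0.0012, -0.0006, -0.023, 0, -0.13, -0.51, 0.15, -0.0012, -0.0006, -0.023, 0, -0.135, -0.64, 0.2, -0.0012, -0.0006, -0.023, 0, -0.14, -0.77, 0.25, -0.0012, -0.0006, -0.023, 0, -0.1, -0.88, 0.32, -0.0012, -0.0006, -0.023, 0, -0.05, -1.0, 0.4, -0.0012, -0.0006, -0.023, 0, -0.05, -1.0, 0.4, -0.0012, -0.0006, -0.023, 0]
}}

```text
time: 2.72
tool_pos: [0.4481, -0.1824, 0.2354]
eef_rot: [0.099, 0.995, 0.002, -0.004]
force: [0.3, -0.0, -0.0]
finger_gap: 0.0931
finger_force: 0.0
```

```bash
python3 - <<'E'
from h import *
s=sense();print(s["joint_pos"],s["tool_pos"],s["eef_rot"],s["force"])
frac(s["tool_pos"],s["eef_rot"],[(.403,-.2436,.12,78.8),(.403,-.2436,.05,78.8)])
E
```

```text
[ 0.23041438  0.3454801   0.1528108   1.86163419 -0.06503898  0.94737315
  1.78454779] [ 0.44806882 -0.18241175  0.23540724] [ 0.09933758  0.99504523  0.00169569 -0.0037619 ] [ 0.26597744 -0.03963833 -0.03557616]
[0.0779, -0.173, 0.2887, 0.0008, -0.0025, -0.0011]
[0.0766, -0.1734, 0.4637, 0.0008, -0.0025, -0.0011]
```

Emit:
{"name": "play_rows", "arguments": {
  "moves": [0.04, -0.09, 0.14, 0, -0.001, 0, 0, 0.078, -0.173, 0.29, 0.0008, -0.0025, -0.001, 0, 0.078, -0.173, 0.38, 0.0008, -0.0025, -0.001, 0, 0.077, -0.173, 0.46, 0.0008, -0.0025, -0.001, 0, 0.077, -0.173, 0.46, 0.0008, -0.0025, -0.001, 0, 0.077, -0.173, 0.46, 0.0008, -0.0025, -0.001, 0]
}}

```text
time: 3.48
tool_pos: [0.4122, -0.2406, 0.0551]
eef_rot: [0.093, 0.996, -0.0, 0.006]
force: [-0.4, 0.4, -0.3]
finger_gap: 0.093
finger_force: 0.0
```

```bash
python3 - <<'E'
from h import *
s=sense();print(s["joint_pos"],s["tool_pos"],s["eef_rot"],s["force"])
frac(s["tool_pos"],s["eef_rot"],[(.403,-.2436,.0085,78.8)])
a=snapshot("scene")[:,:,::-1];b=snapshot("top")[:,:,::-1]
cv2.imwrite("pics/d.png",np.hstack([cv2.resize(a[230:350,250:380],(400,370)),cv2.resize(b[160:270,310:430],(400,370))]))
E
```

```text
[ 0.41865005  0.60462244  0.09821088  2.09178921 -0.1415641   0.44077114
  2.01228461] [ 0.41215968 -0.24064402  0.05514148] [ 9.26773088e-02  9.95679811e-01 -2.84514707e-05  5.71214959e-03] [-0.38049033  0.36385214 -0.33003319]
[0.0225, -0.0116, 0.1163, 0.0003, 0.0036, 0.0031]
```

View pics/d.png

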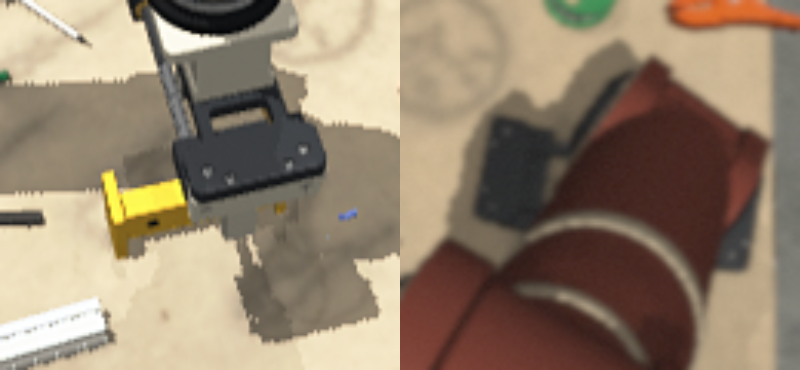

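The gripper straddles the bar and the stop plate is clear of it. I'll lower it, settle, then check.

Emit:
{"name": "play_rows", "arguments": {
  "moves": [0.022, -0.012, 0.03, 0.0003, 0.0036, 0.003, 0, 0.022, -0.012, 0.08, 0.0003, 0.0036, 0.003, 0, 0.022, -0.012, 0.1, 0.0003, 0.0036, 0.003, 0, 0.022, -0.012, 0.1, 0.0003, 0.0036, 0.003, 0, 0.022, -0.012, 0.1, 0.0003, 0.0036, 0.003, 0]
}}

```text
time: 4.2
tool_pos: [0.4021, -0.2442, 0.0146]
eef_rot: [0.098, 0.995, -0.0, -0.0]
force: [0.4, -0.6, 1.3]
finger_gap: 0.0933
finger_force: 0.0
```

```bash
python3 - <<'E'
from h import *
s=sense();print(s["joint_pos"],s["tool_pos"],s["eef_rot"],s["force"])
frac(s["tool_pos"],s["eef_rot"],[(.403,-.2436,.0085,78.8)])
E
```

```text
[ 0.44381791  0.68064799  0.08198541  2.12268941 -0.15224508  0.34432184
  2.02563192] [ 0.40211949 -0.2441875   0.01461977] [ 9.79566152e-02  9.95190602e-01 -9.68381070e-06 -4.07833158e-04] [ 0.43578004 -0.57359942  1.28604263]
[-0.0019, 0.0019, 0.0153, -0.0, -0.0003, -0.0002]
```

Emit:
{"name": "play_rows", "arguments": {
  "moves": [0, 0.002, 0.015, 0, 0, 0, 0, 0, 0.002, 0.015, 0, 0, 0, 0, 0, 0.002, 0.015, 0, 0, 0, 1, 0, 0.002, 0.015, 0, 0, 0, 1, 0, 0.002, 0.015, 0, 0, 0, 1, 0, 0.002, 0.015, 0, 0, 0, 1, 0, 0.002, 0.015, 0, 0, 0, 1, 0, 0.002, 0.015, 0, 0, 0, 1, 0, 0.002, 0.015, 0, 0, 0, 1, 0, 0.002, 0.015, 0, 0, 0, 1]
}}

```text
time: 5.45
tool_pos: [0.4021, -0.2435, 0.0083]
eef_rot: [0.098, 0.995, -0.0, -0.001]
force: [0.6, 0.1, -1.0]
finger_gap: 0.0178
finger_force: 28.0
```

```bash
python3 - <<'E'
from h import *
s=sense();print(s["tool_pos"],s["eef_rot"],s["force"],s["wrist_torque"],s["finger_gap"],s["finger_force"])
E
```

```text
[ 0.40208431 -0.24347281  0.00827927] [ 9.79530124e-02  9.95190857e-01 -5.73717030e-05 -6.02642879e-04] [ 0.63029707  0.13852674 -1.02422308] [-0.01458375  0.11292837  0.00775759] 0.01784443470505732 28.031202256679535
```

```bash
python3 - <<'E'
from h import *
n=np.array([.9724,.2334,0]);m=np.array([-.2334,.9724,0])
for a,b in(((321.4,150.3),(265.75,163.5)),((335.75,160.9),(287.6,159.9)),((321.5,186.5),(275,172)),((310.1,191.9),(269.5,183.3)),((329.1,209.3),(294.7,177.4))):
    p,e=tri(a,b);print(p.round(4),e.round(4),"n",(p@n).round(4),"m",(p@m).round(4))
s=sense()
frac(s["tool_pos"],s["eef_rot"],[(.402,-.2435,.12,78.8),(.46,-.13,.12,90),(.450,-.0293,.1,103.5)])
E
```

```text
[0.5391 0.0153 0.1304] 0.0025 n 0.5278 m -0.1109
[ 0.5468 -0.0375  0.1399] 0.0029 n 0.523 m -0.1641
[0.5383 0.0048 0.0266] 0.0022 n 0.5246 m -0.121
[0.514  0.0206 0.0032] 0.0016 n 0.5046 m -0.0999
[ 0.5317 -0.0463  0.0006] 0.0013 n 0.5062 m -0.1691
[0.0005, -0.0002, -0.2793, -0.0001, -0.0004, -0.0002]
[-0.0864, 0.3064, -0.2795, -0.0, -0.0004, -0.0625]
[-0.0128, 0.5485, -0.2294, 0.0, -0.0004, -0.1375]
```

Emit:
{"name": "play_rows", "arguments": {
  "moves": [0, 0, -0.07, 0, 0, 0, 1, 0, 0, -0.15, 0, 0, 0, 1, 0, 0, -0.25, 0, 0, 0, 1, -0.03, 0.1, -0.28, 0, 0, -0.02, 1, -0.06, 0.2, -0.28, 0, 0, -0.04, 1, -0.085, 0.3, -0.28, 0, 0, -0.065, 1, -0.06, 0.4, -0.26, 0, 0, -0.1, 1, -0.04, 0.47, -0.25, 0, 0, -0.12, 1, -0.013, 0.548, -0.23, 0, 0, -0.1375, 1, -0.013, 0.548, -0.23, 0, 0, -0.1375, 1, -0.013, 0.548, -0.23, 0, 0, -0.1375, 1, -0.013, 0.548, -0.23, 0, 0, -0.1375, 1]
}}

```text
time: 6.95
tool_pos: [0.4502, -0.0305, 0.1004]
eef_rot: [-0.116, 0.993, -0.0, -0.001]
force: [-0.4, -0.6, -2.5]
finger_gap: 0.018
finger_force: 30.0
```

```bash
python3 - <<'E'
from h import *
s=sense();print(s["tool_pos"],s["eef_rot"],s["force"],s["wrist_torque"],s["finger_gap"],s["finger_force"])
frac(s["tool_pos"],s["eef_rot"],[(.450,-.0293,.061,103.5)])
a=snapshot("scene")[:,:,::-1];b=snapshot("top")[:,:,::-1]
cv2.imwrite("pics/e_s.png",a);cv2.imwrite("pics/e_t.png",b)
cv2.imwrite("pics/e.png",np.hstack([cv2.resize(a[140:225,275:360],(400,400),interpolation=2),cv2.resize(b[140:220,240:320],(400,400),interpolation=2)]))
E
```

```text
[ 0.45015511 -0.0305485   0.10038629] [-1.16449343e-01  9.93196478e-01 -6.81153882e-05 -5.49236767e-04] [-0.43854918 -0.64140673 -2.45928212] [ 0.04078729 -0.01123008  0.00157218] 0.017988200663741388 29.99525785446167
[-0.0005, 0.0031, 0.0985, -0.0, -0.0004, -0.0007]
```

View pics/e.png

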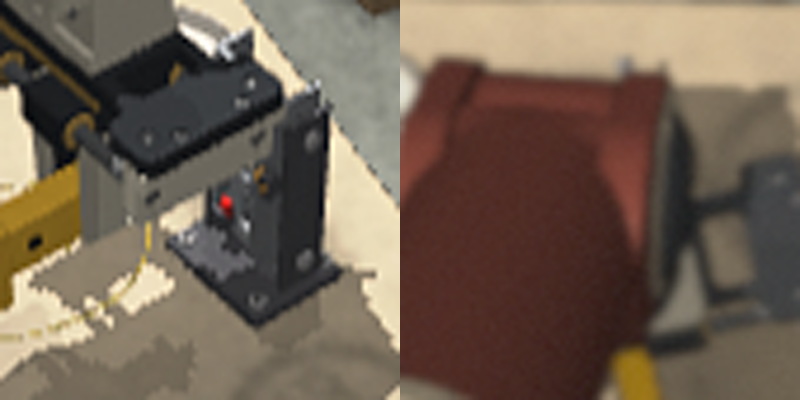

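The wrist hides the claws in both views, so I'll find the slots by feel. First I'll lower to entry height and stop just short of the strip.

Emit:
{"name": "play_rows", "arguments": {
  "moves": [0, 0.002, 0.05, 0, 0, -0.0007, 1, 0, 0.002, 0.0985, 0, 0, -0.0007, 1, -0.03, 0.002, 0.0985, 0, 0, -0.0007, 1, -0.06, 0.002, 0.0985, 0, 0, -0.0007, 1, -0.0675, 0.002, 0.0985, 0, 0, -0.0007, 1, -0.0675, 0.002, 0.0985, 0, 0, -0.0007, 1, -0.0675, 0.002, 0.0985, 0, 0, -0.0007, 1]
}}

```text
time: 7.92
tool_pos: [0.4757, -0.0222, 0.0611]
eef_rot: [-0.119, 0.993, 0.0, -0.001]
force: [-1.1, -0.9, -2.3]
finger_gap: 0.0178
finger_force: 30.0
```

```bash
cat >> h.py <<'E'
def st():
    s=sense();n=np.array([.9724,.2334,0]);m=np.array([-.2334,.9724,0]);q=s["eef_rot"];p=s["tool_pos"];f=s["force"]
    print("t %.2f n %.2f m %.2f z %.2f mm yaw %.2f | Fn %.2f Fm %.2f Fz %.2f tq"%(s["time"],p@n*1e3,p@m*1e3,p[2]*1e3,2*np.degrees(np.arctan2(q[1],q[0]))-90,f@n,f@m,f[2]),np.round(s["wrist_torque"],2))
E
python3 -c "from h import *;st()"
```

```text
t 7.92 n 457.35 m -132.60 z 61.08 mm yaw 103.63 | Fn -1.27 Fm -0.64 Fz -2.30 tq [0.06 0.03 0.01]
```

Emit:
{"name": "play_rows", "arguments": {
  "moves": [-0.004, -0.0035, 0, 0, 0, 0, 1, -0.008, -0.0035, 0, 0, 0, 0, 1, -0.008, -0.0035, 0, 0, 0, 0, 1]
}}

```text
time: 8.3
tool_pos: [0.4796, -0.0227, 0.0609]
eef_rot: [-0.119, 0.993, 0.0, -0.001]
force: [0.2, 0.9, -2.9]
finger_gap: 0.0181
finger_force: 30.0
```

```bash
python3 -c "from h import *;st()"
```

```text
t 8.30 n 461.06 m -134.04 z 60.87 mm yaw 103.63 | Fn 0.37 Fm 0.83 Fz -2.89 tq [ 0.09  0.01 -0.02]
```

Emit:
{"name": "play_rows", "arguments": {
  "moves": [-0.003, 0, 0, 0, 0, 0, 1, -0.006, 0, 0, 0, 0, 0, 1, -0.006, 0, 0, 0, 0, 0, 1]
}}

```text
time: 8.68
tool_pos: [0.4819, -0.0221, 0.0608]
eef_rot: [-0.119, 0.993, 0.0, -0.001]
force: [-0.1, 0.4, -2.3]
finger_gap: 0.0179
finger_force: 30.0
```

```bash
python3 -c "from h import *;st()"
```

```text
t 8.68 n 463.49 m -133.98 z 60.85 mm yaw 103.65 | Fn -0.03 Fm 0.42 Fz -2.31 tq [0.07 0.01 0.02]
```

Emit:
{"name": "play_rows", "arguments": {
  "moves": [-0.003, 0, 0, 0, 0, 0, 1, -0.006, 0, 0, 0, 0, 0, 1, -0.006, 0, 0, 0, 0, 0, 1]
}}

```text
time: 9.05
tool_pos: [0.4843, -0.0216, 0.0609]
eef_rot: [-0.119, 0.993, 0.0, -0.001]
force: [-0.1, 0.9, -2.0]
finger_gap: 0.018
finger_force: 30.0
```

```bash
python3 -c "from h import *;st()"
```

```text
t 9.05 n 465.91 m -134.00 z 60.87 mm yaw 103.64 | Fn 0.15 Fm 0.86 Fz -2.00 tq [ 0.09 -0.02 -0.04]
```

Emit:
{"name": "play_rows", "arguments": {
  "moves": [-0.003, 0, 0, 0, 0, 0, 1, -0.006, 0, 0, 0, 0, 0, 1, -0.006, 0, 0, 0, 0, 0, 1]
}}

```text
time: 9.43
tool_pos: [0.4866, -0.021, 0.0609]
eef_rot: [-0.119, 0.993, 0.0, -0.001]
force: [0.2, 0.0, -2.7]
finger_gap: 0.0179
finger_force: 30.0
```

```bash
python3 -c "from h import *;st()"
```

```text
t 9.43 n 468.28 m -133.97 z 60.86 mm yaw 103.64 | Fn 0.21 Fm -0.02 Fz -2.74 tq [ 0.07 -0.03  0.03]
```

Emit:
{"name": "play_rows", "arguments": {
  "moves": [-0.002, 0, 0, 0, 0, 0, 1, -0.004, 0, 0, 0, 0, 0, 1, -0.004, 0, 0, 0, 0, 0, 1]
}}

```text
time: 9.8
tool_pos: [0.4881, -0.0206, 0.0609]
eef_rot: [-0.119, 0.993, 0.0, -0.001]
force: [0.2, 0.1, -2.7]
finger_gap: 0.0177
finger_force: 30.0
```

```bash
python3 -c "from h import *;st()"
```

```text
t 9.80 n 469.83 m -134.00 z 60.86 mm yaw 103.64 | Fn 0.26 Fm 0.02 Fz -2.67 tq [0.04 0.02 0.01]
```

Emit:
{"name": "play_rows", "arguments": {
  "moves": [-0.002, 0, 0, 0, 0, 0, 1, -0.004, 0, 0, 0, 0, 0, 1, -0.004, 0, 0, 0, 0, 0, 1]
}}

```text
time: 10.18
tool_pos: [0.4896, -0.0202, 0.0608]
eef_rot: [-0.119, 0.993, 0.0, -0.001]
force: [-0.2, 0.3, -2.2]
finger_gap: 0.0178
finger_force: 30.0
```

```bash
python3 -c "from h import *;st()"
```

```text
t 10.18 n 471.41 m -133.97 z 60.83 mm yaw 103.64 | Fn -0.08 Fm 0.31 Fz -2.16 tq [ 0.09 -0.07 -0.03]
```

Emit:
{"name": "play_rows", "arguments": {
  "moves": [-0.002, 0, 0, 0, 0, 0, 1, -0.004, 0, 0, 0, 0, 0, 1, -0.004, 0, 0, 0, 0, 0, 1]
}}

```text
time: 10.55
tool_pos: [0.4912, -0.0199, 0.0609]
eef_rot: [-0.119, 0.993, 0.0, -0.001]
force: [0.7, -0.3, -3.6]
finger_gap: 0.0179
finger_force: 30.0
```

```bash
python3 -c "from h import *;st()"
```

```text
t 10.55 n 473.04 m -133.96 z 60.85 mm yaw 103.64 | Fn 0.64 Fm -0.51 Fz -3.57 tq [ 0.05 -0.01 -0.04]
```

Emit:
{"name": "play_rows", "arguments": {
  "moves": [-0.002, 0, 0, 0, 0, 0, 1, -0.004, 0, 0, 0, 0, 0, 1, -0.004, 0, 0, 0, 0, 0, 1]
}}

```text
time: 10.92
tool_pos: [0.4927, -0.0195, 0.0608]
eef_rot: [-0.119, 0.993, 0.0, -0.001]
force: [-0.1, -0.2, -3.4]
finger_gap: 0.0178
finger_force: 30.0
```

```bash
python3 -c "from h import *;st()"
```

```text
t 10.93 n 474.50 m -133.98 z 60.83 mm yaw 103.64 | Fn -0.17 Fm -0.15 Fz -3.39 tq [ 0.    0.02 -0.04]
```

Emit:
{"name": "play_rows", "arguments": {
  "moves": [-0.0015, 0, 0, 0, 0, 0, 1, -0.003, 0, 0, 0, 0, 0, 1, -0.003, 0, 0, 0, 0, 0, 1]
}}

```text
time: 11.3
tool_pos: [0.4926, -0.0195, 0.0606]
eef_rot: [-0.119, 0.993, 0.0, -0.002]
force: [-2.2, -0.3, -1.3]
finger_gap: 0.0179
finger_force: 30.0
```

```bash
python3 - <<'E'
from h import *
st();a=snapshot("scene")[:,:,::-1]
cv2.imwrite("pics/f.png",cv2.resize(a[125:225,270:370],(600,600),interpolation=2))
E
```

```text
t 11.30 n 474.48 m -133.89 z 60.64 mm yaw 103.62 | Fn -2.20 Fm 0.19 Fz -1.33 tq [-0.06  0.56 -0.03]
```

View pics/f.png

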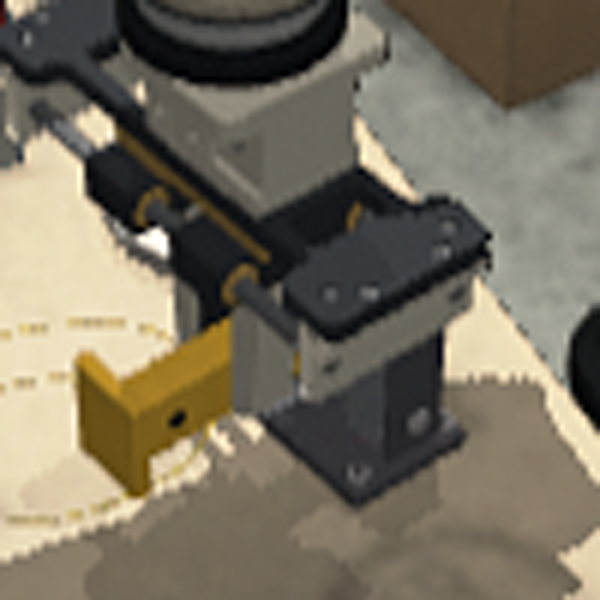

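Plate contact came at n = 474.5 mm, against 474.6 predicted, so the claws appear to be in. I'll check by easing it down.

Emit:
{"name": "play_rows", "arguments": {
  "moves": [0, 0, 0.0025, 0, 0, 0, 1, 0, 0, 0.005, 0, 0, 0, 1, 0, 0, 0.0075, 0, 0, 0, 1, 0, 0, 0.0075, 0, 0, 0, 1]
}}

```text
time: 11.85
tool_pos: [0.4927, -0.0195, 0.0575]
eef_rot: [-0.119, 0.993, 0.0, -0.002]
force: [-6.2, -1.2, -0.9]
finger_gap: 0.0176
finger_force: 30.0
```

```bash
python3 -c "from h import *;st()"
```

```text
t 11.85 n 474.50 m -133.96 z 57.46 mm yaw 103.61 | Fn -6.32 Fm 0.31 Fz -0.85 tq [-0.21  0.93 -0.1 ]
```

Emit:
{"name": "play_rows", "arguments": {
  "moves": [0, 0.0025, 0, 0, 0, 0, 1, 0, 0.004, 0, 0, 0, 0, 1, 0, 0.004, 0, 0, 0, 0, 1]
}}

```text
time: 12.22
tool_pos: [0.4925, -0.0188, 0.0574]
eef_rot: [-0.118, 0.993, -0.0, -0.002]
force: [-4.3, -2.8, -1.7]
finger_gap: 0.0179
finger_force: 30.0
```

```bash
python3 -c "from h import *;st()"
```

```text
t 12.22 n 474.55 m -133.25 z 57.44 mm yaw 103.55 | Fn -4.81 Fm -1.73 Fz -1.69 tq [-0.5   0.8  -0.05]
```

Emit:
{"name": "play_rows", "arguments": {
  "moves": [0, -0.004, 0, 0, 0, 0, 1, 0, -0.008, 0, 0, 0, 0, 1, 0, -0.008, 0, 0, 0, 0, 1]
}}

```text
time: 12.6
tool_pos: [0.4928, -0.0202, 0.0573]
eef_rot: [-0.119, 0.993, 0.001, -0.002]
force: [-5.3, 0.8, -2.6]
finger_gap: 0.0179
finger_force: 30.0
```

```bash
python3 -c "from h import *;st()"
```

```text
t 12.60 n 474.45 m -134.64 z 57.30 mm yaw 103.69 | Fn -4.96 Fm 1.99 Fz -2.65 tq [0.01 0.94 0.  ]
```

The slot walls can be felt at m of about -133.2 and -134.6 mm, so the claws are in. I'll centre the bracket, relieve the face pressure slightly and press down in steps.

Emit:
{"name": "play_rows", "arguments": {
  "moves": [0.001, 0.004, 0, 0, 0, 0, 1, 0.001, 0.004, 0.005, 0, 0, 0, 1, 0.001, 0.004, 0.005, 0, 0, 0, 1]
}}

```text
time: 12.98
tool_pos: [0.4927, -0.0196, 0.0556]
eef_rot: [-0.119, 0.993, 0.0, -0.001]
force: [-4.6, -0.9, -2.1]
finger_gap: 0.0178
finger_force: 30.0
```

```bash
python3 -c "from h import *;st()"
```

```text
t 12.97 n 474.53 m -134.06 z 55.60 mm yaw 103.62 | Fn -4.71 Fm 0.20 Fz -2.14 tq [-0.29  0.92 -0.05]
```

Emit:
{"name": "play_rows", "arguments": {
  "moves": [0, 0, 0.0025, 0, 0, 0, 1, 0, 0, 0.005, 0, 0, 0, 1, 0, 0, 0.005, 0, 0, 0, 1]
}}

```text
time: 13.35
tool_pos: [0.4927, -0.0197, 0.0543]
eef_rot: [-0.119, 0.993, 0.0, -0.001]
force: [-5.7, -2.2, 2.2]
finger_gap: 0.0179
finger_force: 30.0
```

```bash
python3 -c "from h import *;st()"
```

```text
t 13.35 n 474.53 m -134.20 z 54.30 mm yaw 103.61 | Fn -6.04 Fm -0.82 Fz 2.22 tq [-0.3   1.12  0.05]
```

Emit:
{"name": "play_rows", "arguments": {
  "moves": [0, 0, 0.0025, 0, 0, 0, 1, 0, 0, 0.004, 0, 0, 0, 1, 0, 0, 0.004, 0, 0, 0, 1]
}}

```text
time: 13.72
tool_pos: [0.4926, -0.0197, 0.0533]
eef_rot: [-0.119, 0.993, 0.0, -0.001]
force: [-7.6, -2.4, 8.7]
finger_gap: 0.0179
finger_force: 30.0
```

```bash
python3 -c "from h import *;st()"
```

```text
t 13.72 n 474.44 m -134.16 z 53.28 mm yaw 103.62 | Fn -7.94 Fm -0.59 Fz 8.69 tq [-0.26  1.35 -0.07]
```

Emit:
{"name": "play_rows", "arguments": {
  "moves": [0.001, 0, 0.002, 0, 0, 0, 1, 0.001, 0, 0.004, 0, 0, 0, 1, 0.001, 0, 0.004, 0, 0, 0, 1]
}}

```text
time: 14.1
tool_pos: [0.4925, -0.0198, 0.0518]
eef_rot: [-0.119, 0.993, 0.0, -0.001]
force: [-7.6, -1.5, 8.5]
finger_gap: 0.0181
finger_force: 30.0
```

```bash
python3 -c "from h import *;st()"
```

```text
t 14.10 n 474.24 m -134.21 z 51.77 mm yaw 103.63 | Fn -7.76 Fm 0.30 Fz 8.46 tq [-0.25  1.29 -0.03]
```

Emit:
{"name": "play_rows", "arguments": {
  "moves": [0, 0, 0.002, 0, 0, 0, 1, 0, 0, 0.003, 0, 0, 0, 1, 0, 0, 0.003, 0, 0, 0, 1]
}}

```text
time: 14.48
tool_pos: [0.4925, -0.0198, 0.0513]
eef_rot: [-0.119, 0.993, 0.0, -0.001]
force: [-8.4, -2.3, 14.1]
finger_gap: 0.0178
finger_force: 30.0
```

```bash
python3 -c "from h import *;st()"
```

```text
t 14.47 n 474.31 m -134.23 z 51.25 mm yaw 103.63 | Fn -8.75 Fm -0.26 Fz 14.11 tq [-0.24  1.63  0.05]
```

Emit:
{"name": "play_rows", "arguments": {
  "moves": [0.002, 0, 0, 0, 0, 0, 1, 0.003, 0, 0, 0, 0, 0, 1, 0.003, 0, 0, 0, 0, 0, 1]
}}

```text
time: 14.85
tool_pos: [0.4925, -0.0198, 0.0512]
eef_rot: [-0.119, 0.993, 0.0, 0.0]
force: [-6.8, -1.7, 11.7]
finger_gap: 0.0182
finger_force: 30.0
```

```bash
python3 -c "from h import *;st()"
```

```text
t 14.85 n 474.30 m -134.24 z 51.22 mm yaw 103.64 | Fn -7.02 Fm -0.03 Fz 11.75 tq [-0.18  1.26  0.01]
```

Emit:
{"name": "play_rows", "arguments": {
  "moves": [0.003, 0, 0, 0, 0, 0, 1, 0.006, 0, 0, 0, 0, 0, 1, 0.006, 0, 0, 0, 0, 0, 1]
}}

```text
time: 15.22
tool_pos: [0.4926, -0.0199, 0.0512]
eef_rot: [-0.119, 0.993, 0.0, 0.003]
force: [-3.4, 0.3, 7.9]
finger_gap: 0.0177
finger_force: 30.0
```

```bash
python3 -c "from h import *;st()"
```

```text
t 15.22 n 474.33 m -134.29 z 51.18 mm yaw 103.67 | Fn -3.26 Fm 1.05 Fz 7.86 tq [-0.04  0.68  0.  ]
```

Emit:
{"name": "play_rows", "arguments": {
  "moves": [0, 0, 0.002, 0, 0, 0, 1, 0, 0, 0.004, 0, 0, 0, 1, 0, 0, 0.004, 0, 0, 0, 1]
}}

```text
time: 15.6
tool_pos: [0.4925, -0.02, 0.0505]
eef_rot: [-0.119, 0.993, 0.0, 0.003]
force: [-8.0, -0.3, 15.0]
finger_gap: 0.018
finger_force: 30.0
```

```bash
python3 -c "from h import *;st()"
```

```text
t 15.60 n 474.22 m -134.35 z 50.51 mm yaw 103.67 | Fn -7.84 Fm 1.59 Fz 15.02 tq [0.01 0.89 0.06]
```

The force is climbing because the long lever pitches the bracket in the pads. The claws are well hooked, so I'll unload, open the fingers, and press on the arm close to the plate instead.

Emit:
{"name": "play_rows", "arguments": {
  "moves": [0, 0, -0.003, 0, 0, 0, 1, 0, 0, -0.003, 0, 0, 0, 1, 0, 0, -0.003, 0, 0, 0, 0, 0, 0, -0.003, 0, 0, 0, 0, 0, 0, -0.003, 0, 0, 0, 0, 0, 0, -0.003, 0, 0, 0, 0, 0, 0, -0.003, 0, 0, 0, 0, 0, 0, -0.003, 0, 0, 0, 0]
}}

```text
time: 16.6
tool_pos: [0.4896, -0.0203, 0.049]
eef_rot: [-0.119, 0.993, 0.0, -0.001]
force: [-0.2, 0.1, -0.3]
finger_gap: 0.0734
finger_force: 0.0
```

```bash
python3 - <<'E'
from h import *
st();print(sense()["finger_gap"]);a=snapshot("scene")[:,:,::-1]
cv2.imwrite("pics/g.png",cv2.resize(a[125:225,270:370],(600,600),interpolation=2))
s=sense();frac(s["tool_pos"],s["eef_rot"],[(*s["tool_pos"][:2],.11,103.5)])
E
```

```text
t 16.60 n 471.33 m -133.99 z 49.00 mm yaw 103.64 | Fn -0.19 Fm 0.19 Fz -0.33 tq [ 0.08  0.03 -0.  ]
0.0734391983488073
[0.0002, 0.0001, -0.1525, 0.0003, -0.0004, 0.0008]
```

View pics/g.png

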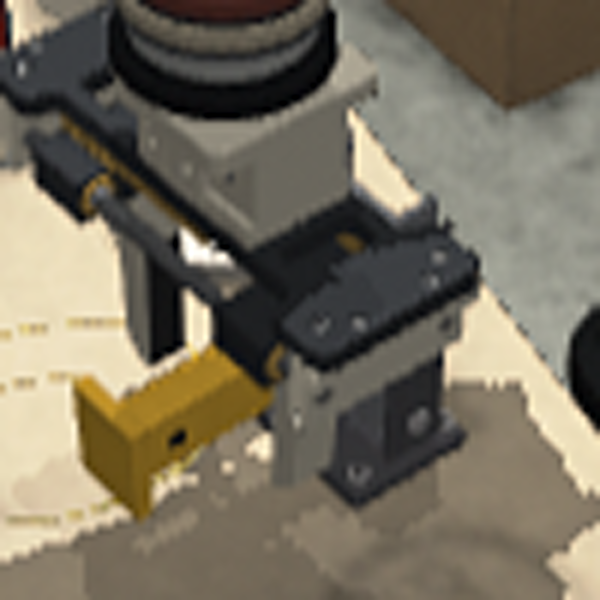

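The bracket hangs on the upright by itself. I'll rise clear, close the fingers and move above the arm near the plate.

Emit:
{"name": "play_rows", "arguments": {
  "moves": [0, 0, 0, 0, 0, 0, 0, 0, 0, -0.05, 0, 0, 0, 0, 0, 0, -0.1, 0, 0, 0, 0, 0, 0, -0.16, 0, 0, 0, 0, 0, 0, -0.16, 0, 0, 0, 1, 0, 0, -0.16, 0, 0, 0, 1, -0.03, 0, -0.16, 0, 0, 0, 1, -0.06, 0, -0.16, 0, 0, 0, 1, -0.088, 0, -0.16, 0, 0, 0, 1, -0.088, 0, -0.16, 0, 0, 0, 1, -0.088, 0, -0.16, 0, 0, 0, 1, -0.088, 0, -0.16, 0, 0, 0, 1]
}}

```text
time: 18.15
tool_pos: [0.5234, -0.0122, 0.113]
eef_rot: [-0.119, 0.993, 0.0, -0.001]
force: [-0.4, 0.4, 0.1]
finger_gap: 0.0174
finger_force: 0.0
```

```bash
python3 - <<'E'
from h import *
st();print(sense()["finger_gap"]);a=snapshot("scene")[:,:,::-1]
cv2.imwrite("pics/i.png",cv2.resize(a[125:225,270:370],(600,600),interpolation=2))
E
```

```text
t 18.15 n 506.08 m -134.01 z 112.97 mm yaw 103.62 | Fn -0.31 Fm 0.51 Fz 0.11 tq [ 0.05 -0.02  0.04]
0.01742141703142548
```

View pics/i.png

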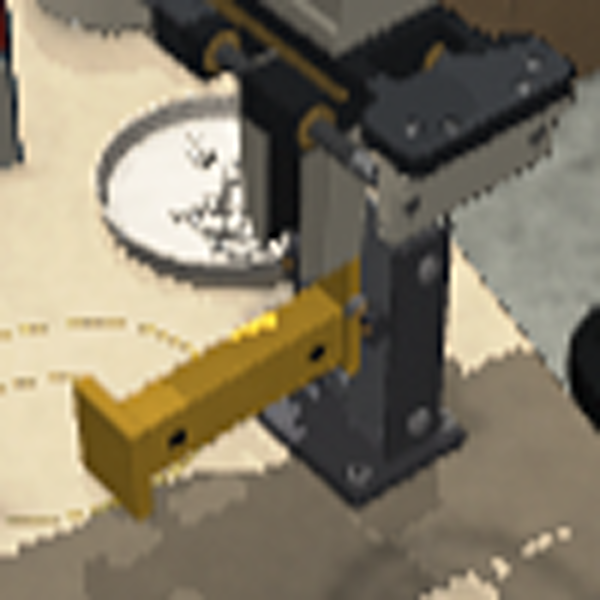

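The bracket hangs level on the upright, with the fingers above the arm next to the plate. Next I'll lower and press.

Emit:
{"name": "play_rows", "arguments": {
  "moves": [0, 0, 0, 0, 0, 0, 1, 0, 0, 0, 0, 0, 0, 1, 0, 0, 0.04, 0, 0, 0, 1, 0, 0, 0.075, 0, 0, 0, 1, 0, 0, 0.075, 0, 0, 0, 1, 0, 0, 0.075, 0, 0, 0, 1]
}}

```text
time: 18.95
tool_pos: [0.5238, -0.012, 0.0831]
eef_rot: [-0.119, 0.993, 0.0, -0.001]
force: [0.6, 0.8, 0.4]
finger_gap: 0.0003
finger_force: 0.0
```

```bash
python3 -c "from h import *;st();print(sense()['finger_gap'])"
```

```text
t 18.95 n 506.56 m -133.95 z 83.06 mm yaw 103.63 | Fn 0.79 Fm 0.64 Fz 0.40 tq [ 0.03  0.01 -0.04]
0.0003093087991660907
```

Emit:
{"name": "play_rows", "arguments": {
  "moves": [0, 0, 0.0025, 0, 0, 0, 1, 0, 0, 0.005, 0, 0, 0, 1, 0, 0, 0.0075, 0, 0, 0, 1, 0, 0, 0.0075, 0, 0, 0, 1]
}}

```text
time: 19.45
tool_pos: [0.5239, -0.012, 0.0806]
eef_rot: [-0.119, 0.993, 0.0, -0.0]
force: [-0.5, 0.2, 4.8]
finger_gap: 0.0006
finger_force: 2.2
```

```bash
python3 -c "from h import *;st()"
```

```text
t 19.45 n 506.64 m -133.98 z 80.55 mm yaw 103.63 | Fn -0.46 Fm 0.35 Fz 4.77 tq [ 0.1   0.25 -0.02]
```

Emit:
{"name": "play_rows", "arguments": {
  "moves": [0, 0, 0.0025, 0, 0, 0, 1, 0, 0, 0.005, 0, 0, 0, 1, 0, 0, 0.005, 0, 0, 0, 1]
}}

```text
time: 19.82
tool_pos: [0.524, -0.0122, 0.0796]
eef_rot: [-0.119, 0.993, 0.0, -0.0]
force: [-2.7, -0.2, 12.7]
finger_gap: 0.0004
finger_force: 6.0
```

```bash
python3 -c "from h import *;st()"
```

```text
t 19.82 n 506.70 m -134.18 z 79.63 mm yaw 103.62 | Fn -2.65 Fm 0.48 Fz 12.66 tq [ 0.03  0.66 -0.04]
```

Emit:
{"name": "play_rows", "arguments": {
  "moves": [0, 0, 0.0015, 0, 0, 0, 1, 0, 0, 0.0025, 0, 0, 0, 1, 0, 0, 0.0025, 0, 0, 0, 1]
}}

```text
time: 20.2
tool_pos: [0.5241, -0.0122, 0.0781]
eef_rot: [-0.119, 0.993, 0.0, -0.0]
force: [-1.5, 0.0, 6.9]
finger_gap: 0.0004
finger_force: 3.6
```

```bash
python3 -c "from h import *;st()"
```

```text
t 20.20 n 506.77 m -134.15 z 78.08 mm yaw 103.63 | Fn -1.50 Fm 0.36 Fz 6.89 tq [0.01 0.37 0.01]
```

Emit:
{"name": "play_rows", "arguments": {
  "moves": [0, 0, 0.001, 0, 0, 0, 1, 0, 0, 0.002, 0, 0, 0, 1, 0, 0, 0.002, 0, 0, 0, 1]
}}

```text
time: 20.58
tool_pos: [0.5238, -0.012, 0.076]
eef_rot: [-0.119, 0.993, 0.0, -0.001]
force: [0.6, -0.2, 0.1]
finger_gap: 0.0004
finger_force: 0.5
```

```bash
python3 -c "from h import *;st()"
```

```text
t 20.57 n 506.58 m -133.91 z 76.00 mm yaw 103.64 | Fn 0.52 Fm -0.31 Fz 0.10 tq [-0.01  0.02  0.02]
```

Past the catches: the force has dropped to about 0. I'll keep going to feel the solid stop.

Emit:
{"name": "play_rows", "arguments": {
  "moves": [0, 0, 0.0025, 0, 0, 0, 1, 0, 0, 0.004, 0, 0, 0, 1, 0, 0, 0.004, 0, 0, 0, 1]
}}

```text
time: 20.95
tool_pos: [0.5239, -0.012, 0.0757]
eef_rot: [-0.119, 0.993, 0.0, -0.0]
force: [-2.6, -0.1, 10.0]
finger_gap: 0.0007
finger_force: 5.1
```

```bash
python3 -c "from h import *;st()"
```

```text
t 20.95 n 506.63 m -133.95 z 75.73 mm yaw 103.64 | Fn -2.53 Fm 0.55 Fz 10.00 tq [0.04 0.47 0.03]
```

Emit:
{"name": "play_rows", "arguments": {
  "moves": [0, 0, 0.0015, 0, 0, 0, 1, 0, 0, 0.003, 0, 0, 0, 1, 0, 0, 0.003, 0, 0, 0, 1]
}}

```text
time: 21.32
tool_pos: [0.5239, -0.012, 0.0755]
eef_rot: [-0.119, 0.993, 0.0, -0.0]
force: [-4.6, -0.3, 17.6]
finger_gap: 0.0005
finger_force: 8.7
```

```bash
python3 -c "from h import *;st()"
```

```text
t 21.32 n 506.65 m -133.99 z 75.53 mm yaw 103.63 | Fn -4.50 Fm 0.77 Fz 17.56 tq [ 0.05  0.93 -0.01]
```

There's a solid stop at about 75.6 mm, so it is home. I'll lift off, retreat and check.

Emit:
{"name": "play_rows", "arguments": {
  "moves": [0, 0, -0.01, 0, 0, 0, 1, 0, 0, -0.1, 0, 0, 0, 1, 0, 0, -0.25, 0, 0, 0, 1, 0.1, 0, -0.4, 0, 0, 0, 1, 0.2, 0.12, -0.45, 0, 0, 0, 1, 0.2, 0.25, -0.45, 0, 0, 0, 1, 0.2, 0.4, -0.45, 0, 0, 0, 1, 0.2, 0.4, -0.45, 0, 0, 0, 1, 0.2, 0.4, -0.45, 0, 0, 0, 1]
}}

```text
time: 22.45
tool_pos: [0.4085, 0.1239, 0.2532]
eef_rot: [-0.119, 0.993, -0.0, -0.001]
force: [0.7, -0.3, -1.1]
finger_gap: 0.0004
finger_force: 0.0
```

```bash
python3 - <<'E'
from h import *
st();a=snapshot("scene")[:,:,::-1];b=snapshot("top")[:,:,::-1]
cv2.imwrite("pics/j.png",np.hstack([cv2.resize(a[135:215,280:360],(400,400),interpolation=2),cv2.resize(b[140:220,240:320],(400,400),interpolation=2)]))
E
```

```text
t 22.45 n 426.16 m 25.12 z 253.24 mm yaw 103.63 | Fn 0.61 Fm -0.41 Fz -1.05 tq [0.03 0.01 0.01]
```

View pics/j.png

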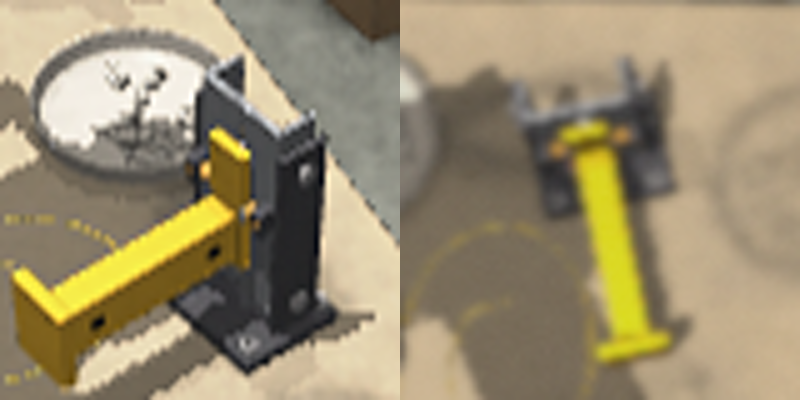

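```bash
python3 - <<'E'
from h import *
n=np.array([.9724,.2334,0]);m=np.array([-.2334,.9724,0])
for dm in(.018,-.018):
    for z in(.0876,.0836): print(dm,z,proj("scene",n*.4136+m*(-.134+dm)+[0,0,z]).round(1))
E
```

```text
0.018 0.0876 [281.1 188.7]
0.018 0.0836 [281.2 189.9]
-0.018 0.0876 [291.1 198.3]
-0.018 0.0836 [291.2 199.6]
```

The last picture shows the bracket square on the face and centred between the catches, with nothing near it. The stop plate's corners, (282.5,188.5) and (292,198), match a level bracket within about a pixel.

```bash
python3 -c "from workcell import *;print(finish_job())"
```

```text
the job is handed in; nothing more can be done
None
```

The bracket is on the upright with both claws in the upper two slots, pressed past the catches onto a solid stop (about 18 N at most), released, and handed in at about 22.5 s; the red tongue was hidden in the last picture, so I inferred from the stop that it is down.

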